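# Rub a printing block smooth and hold it in register over the card

### The job

Pick up the rectangular wooden printing block by its upright handle and rub its face smooth with a lengthwise stroke along the middle of the sanding board, from the end near the robot to the far end, keeping it flat and lightly pressed on the springy plate all the way. Then carry it over the things on the table, without bumping the tool rest or shifting the jar, bottle, mallet or round block, and bring it down into the tray until it hovers about 6 mm above the card, centred on the card, long side along the card's long side and level, never touching card or tray. Finish there, still holding the block steady in the gripper: do not press it down or let go.

Things in the scene. Friction and masses are not known exactly. Their poses are not given: they have to be found in the camera images.
- block: Rectangular wooden printing block, loose, about 0.26 kg (varies). Base 84 mm (its x) by 56 mm (its y) by 22 mm high; on it stands a bar handle 60 mm (x) by 24 mm (y), from 22 to 82 mm above the face, with flat sides facing its +y and -y: grip it across those. Origin at the centre of the underside, which is the plain printing face; z up. A half turn about z changes nothing.
- sandboard: Sanding board, fixed to the table for the job: dark wooden base 230 mm (its x) by 100 mm (y) by 18 mm high, carrying a grey abrasive plate 220 by 90 mm on a springy black layer. Origin at the centre of the base's underside on the table. Its x axis points along its length, away from the robot (within about 15 degrees of straight ahead), so its near end is at -x and its far end at +x.
- pad_top (a point): Centre of the top of the abrasive plate, 36 mm above the table when not pressed; the plate stays level and sinks when pressed.
- pad (a joint): How far the abrasive plate is pressed down, in m: 0 free, 0.008 at the stop. It begins to give at about 0.8 N and needs about 0.8 N more per mm (4 N at 4 mm, 7 N at the stop). A light rub is 2 to 6 mm.
- tray: Open plywood register tray, fixed: 146 mm (its x) by 120 mm (y), 45 mm high, walls 8 mm thick. Origin at the centre of its underside on the table. Inside, centred on the floor, lies a white card 96 mm (x) by 68 mm (y), fixed.
- card (a point): Centre of the card's top face, 10 mm above the table; axes as the tray's (x along the card's long side, z up).
- toolrest: Fixed dark wooden bar 200 mm (its x) by 36 mm (y) by 55 mm high with three round light wooden tool handles, 18 mm thick, standing in it up to 105 mm above the table. Origin at the centre of its underside. An obstacle: it stands between two of the three work places.
- jar: Loose glass jar, 48 mm across, 85 mm high, upright; origin at the centre of its underside. Leave it alone.
- bottle: Loose white plastic bottle, 44 mm across, 110 mm high, upright; origin at the centre of its underside. Leave it alone.
- mallet: Loose wooden mallet standing on the end of its round head, head 52 mm across and 115 mm high, with a handle 18 mm thick sticking out level to 135 mm along its x at 75 mm height. Origin at the centre of the head's underside. Leave it alone.
- roundblock: Loose round wooden printing block, 64 mm across, 78 mm high with a turned knob; not the one to use. Origin at the centre of its underside. Leave it alone.

How it is judged (in metres and radians):
On the way, in this order (a step that is already met when the one before it is completed fails the run):
1. the block is pressed flat on the sanding board, lengthwise, near its near end (45 mm or more before its middle) (contact force between block and sandboard above 1 N and y of block in the frame of sandboard between -0.025 and 0.025 m and angle between block's own z axis and vertical below 0.15 rad and angle between the x axis of block and the x axis of sandboard, either way round below 0.3 rad and x of block in the frame of sandboard below -0.045 m), for 0.02 s.
2. the block is pressed flat on the sanding board, lengthwise, about 25 mm before its middle (contact force between block and sandboard above 1 N and y of block in the frame of sandboard between -0.025 and 0.025 m and angle between block's own z axis and vertical below 0.15 rad and angle between the x axis of block and the x axis of sandboard, either way round below 0.3 rad and x of block in the frame of sandboard between -0.035 and -0.015 m), for 0.02 s.
3. the block is pressed flat on the sanding board, lengthwise, at its middle (contact force between block and sandboard above 1 N and y of block in the frame of sandboard between -0.025 and 0.025 m and angle between block's own z axis and vertical below 0.15 rad and angle between the x axis of block and the x axis of sandboard, either way round below 0.3 rad and x of block in the frame of sandboard between -0.01 and 0.01 m), for 0.02 s.
4. the block is pressed flat on the sanding board, lengthwise, about 25 mm past its middle (contact force between block and sandboard above 1 N and y of block in the frame of sandboard between -0.025 and 0.025 m and angle between block's own z axis and vertical below 0.15 rad and angle between the x axis of block and the x axis of sandboard, either way round below 0.3 rad and x of block in the frame of sandboard between 0.015 and 0.035 m), for 0.02 s.
5. the block is pressed flat on the sanding board, lengthwise, near its far end (45 mm or more past its middle) (contact force between block and sandboard above 1 N and y of block in the frame of sandboard between -0.025 and 0.025 m and angle between block's own z axis and vertical below 0.15 rad and angle between the x axis of block and the x axis of sandboard, either way round below 0.3 rad and x of block in the frame of sandboard above 0.045 m), for 0.02 s.
At the end, for the whole second after the job is handed in: The block is held still in the fingers, its face 2 to 12 mm above the card, centre within 6 mm of the card's centre, long side within 0.08 rad of the card's, tilted less than 0.06 rad, touching neither card nor tray (horizontal distance between block and card below 0.006 m and z of block in the frame of card between 0.002 and 0.012 m and angle between the x axis of block and the x axis of tray, either way round below 0.08 rad and angle between block's own z axis and vertical below 0.06 rad and contact force between block and tray below 0.1 N and contact force between block and the fingers above 2 N and linear speed of block below 0.01 m/s and angular speed of block below 0.1 rad/s); the arm keeps its last pose, push and grip.
It fails at once if the block presses on the sanding board with more than 25 N (contact force between block and sandboard above 25 N).
It fails at once if the block touches the card or the tray (contact force between block and tray above 0.3 N).
It fails at once if the block or the robot hits the tray or the tool rest (contact force between any of block, the arm, the fingers and toolrest above 1 N or contact force between any of the arm, the fingers and tray above 1 N).
It fails at once if the jar, bottle, mallet or round block is shifted by more than 10 mm or tipped over (distance of any of jar, bottle, mallet, roundblock from where it was at the start of the episode above 0.01 m or angle between any of jar, bottle, mallet, roundblock's own z axis and vertical above 0.3 rad).
It also fails if it takes over 59 s, if anything falls off the work surface, if the arm or the gripper's body presses on something with over 40 N, if the wrist force passes 120 N, or if a joint passes its speed limit or range.

### The arm

A 6-joint arm with a two-finger parallel gripper is mounted at the origin on the work surface. World frame = base frame: x ahead of the robot, y to its left, z up, the work surface at z = 0. Lengths are in mm, angles in rad, forces in N, time in s.
With the tool pointing down it reaches from about 325 to 775 mm from the base axis. Payload 5.5 kg.
Tool frame: the origin (TCP) lies midway between the tips of the shut fingers; the grasp point (between the pads) lies 19 mm behind it (robot.grip_depth is the distance from the TCP to the grasp point, in mm); z points along the fingers, y is the line along which they close (so a half turn about z gives the same grasp; the last joint's range is limited). The gripper opens to 88 mm and grips with 3 to 60 N. Pads are 20 mm wide; open, the fingers measure 115 mm over their backs; the gripper's body (75 mm by 178 mm) begins 61 mm behind the grasp point.
Start: joints at [-1.21, 0.091, 1.231, -0, 1.82, -0.057], TCP at [243.452, -548.405, 222.631] pointing down, gripper open.
Joint ranges: [-2.87, 2.87], [-0.86, 2.18], [0.17, 2.46], [-1.51, 4.65], [0.06, 2.69], [-2.65, 2.65]. Speed limits (rad/s): [2.57, 2.57, 3.01, 3.14, 3.14, 3.14].

### API

Orientations are given as a unit quaternion [x, y, z, w].
In Python, from bench import robot, readout, optics, ticket gives the robot as it stands. Calls block until the motion is done:
- robot.move_to(position, orientation): joint-space move of the TCP to a pose.
- robot.move_straight(position, rotation=None, speed=150): straight line of the TCP; rotation=None keeps the orientation; speed is the mean speed in mm/s.
- robot.set_joints(angles): joint-space move.
- robot.move_gripper(opening): finger opening in mm; the grip force is fixed at half the most; returns when the fingers have stopped.
- robot.wait(seconds).
- robot.solve_ik(position, orientation): joint angles nearest the present ones, or None.
- readout.observe(): the state.
- optics.capture(name): name is "scene" or "top"; returns a dict with "color" (420x560x3 uint8, blue, green, red), "z_map" (420x560 float32, mm along the optical axis (not along the pixel's ray), 0 where there is no reading), "fx", "fy", "cx", "cy" (pixels), "T" (4x4, takes a point from camera to world coordinates). Camera axes: x right, y down, z forward; pixel columns grow to the right and rows downward; lengths in mm; the calibration is good to about 2 mm. A picture is of the moment at which its call begins.
A pose or a line that the arm cannot do raises robot.MotionError and nothing moves.
- ticket.job_done(): hands the job in; it is judged then, once.
Trained networks look in the newest picture that a camera, given by its name, has taken for a name from the list of things; names that differ only in an ending like _2 or _b are one class to them, and where a whole thing is asked for, a point or a joint stands for the part that bears it (a point fixed in the world has none). Each returns a list of dicts, best first, with "confidence" (0 to 1); they miss things now and then, are a little off and sometimes report something else, mostly with a low value. They report only what shows in the picture. A call takes as long as a camera call.
- optics.spot_in(camera, name): "xyz" ([x, y, z] in mm, in world coordinates, good to about 4 mm: the middle of the surface that is visible of it).
The state is a dict: "t": time; "q": joint angles; "qvel": joint speeds; "joint_torque": joint torques, N m; "eef_pos": TCP position; "tcp_rot": TCP orientation; "wrist_force": force on the tool from outside, world axes, zero at the start; "torque": the same for the moment, N m; "width": finger opening in mm; "grasp_force": force on a finger pad.
Only numpy, scipy, OpenCV 4.12 (cv2) and the standard library are available. Lean on these libraries where they do the work, as an engineer would, in place of code of your own. Each camera call takes 0.05 s, during which the arm holds its last target. There are 200 camera calls.

## Working session

There is one attempt and no reset: what is moved stays moved. The work goes in short steps, each a Python script; the robot and the scene stay as the last script left them, time stands still between calls to the robot, and variables do not carry over. Pictures are saved under pics/ and viewed, at most 10 in all, crops included, and the job is handed in when it is done.

```bash
mkdir -p pics; ls
python3 - <<'E'
from bench import robot, readout, optics
import cv2, numpy as np, pickle
d={}
for n in("scene","top"):
    c=optics.capture(n); d[n]=c; cv2.imwrite(f"pics/{n}0.png",c["color"]); print(n,c["fx"],c["cx"],c["cy"],c["T"].round(3).tolist())
    for o in("block","sandboard","tray","toolrest","jar","bottle","mallet","roundblock"):
        print(o,[(np.round(r["xyz"]).tolist(),round(r["confidence"],2)) for r in optics.spot_in(n,o)[:2]])
pickle.dump(d,open("d0.pkl","wb")); print(readout.observe())
E
```

```text
bench.py
pics
scene 432.5985836550002 283.0734742874329 213.12490523271688 [[0.625, 0.597, -0.503, 1128.256], [0.781, -0.488, 0.391, -409.973], [-0.012, -0.637, -0.771, 861.423], [0.0, 0.0, 0.0, 1.0]]
block [([513.0, 308.0, 24.0], 0.81)]
sandboard [([570.0, -285.0, 35.0], 0.56)]
tray [([529.0, -10.0, 16.0], 0.76)]
toolrest [([524.0, 139.0, 60.0], 0.62), ([763.0, 251.0, 24.0], 0.24)]
jar [([478.0, -166.0, 59.0], 0.65)]
bottle [([654.0, -162.0, 64.0], 0.9)]
mallet [([781.0, 41.0, 84.0], 0.82), ([767.0, 254.0, 23.0], 0.49)]
roundblock [([766.0, 250.0, 24.0], 0.58)]
top 482.5796254873733 273.6424441778705 208.36179036385064 [[0.004, -0.991, 0.134, 476.768], [-1.0, -0.005, -0.007, 11.435], [0.008, -0.134, -0.991, 1173.974], [0.0, 0.0, 0.0, 1.0]]
block [([490.0, 315.0, 20.0], 0.78)]
sandboard [([549.0, -275.0, 34.0], 0.69)]
tray [([530.0, -16.0, 8.0], 0.89)]
toolrest [([510.0, 146.0, 58.0], 0.67)]
jar [([456.0, -150.0, 85.0], 0.96), ([543.0, -279.0, 36.0], 0.23)]
bottle [([637.0, -148.0, 76.0], 0.79)]
mallet [([763.0, 52.0, 86.0], 0.98)]
roundblock [([744.0, 255.0, 28.0], 0.91)]
{'t': 0.9, 'q': array([-1.20972319e+00,  9.11332372e-02,  1.23070235e+00,  3.92341001e-05,
        1.81978529e+00, -5.66893829e-02]), 'qvel': array([-0.00022958, -0.0019761 , -0.00095029,  0.00138826, -0.00070556,
        0.00010497]), 'joint_torque': array([ 1.83083057e-04, -4.46192336e+01, -4.06508625e+01,  6.98484387e-02,
        1.94214249e-02, -3.59659975e-05]), 'eef_pos': array([ 243.45363134, -548.41180822,  222.60997839]), 'tcp_rot': array([ 9.78262513e-01,  2.07370334e-01,  1.66536635e-05, -1.68266346e-05]), 'wrist_force': array([-0.47657798,  0.08104442,  0.47737713]), 'torque': array([-0.02337298, -0.00419881,  0.03161961]), 'grasp_force': 0.0, 'width': 87.96889198244504}
```

View pics/top0.png

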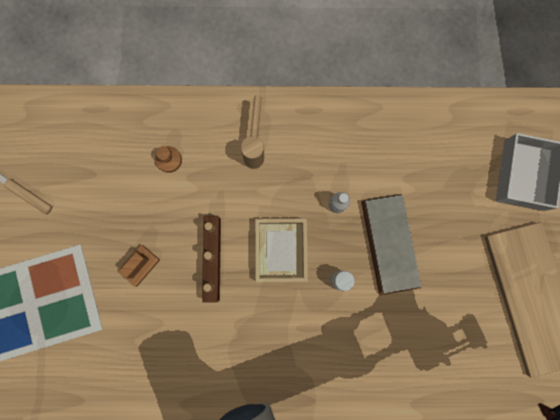

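View pics/scene0.png

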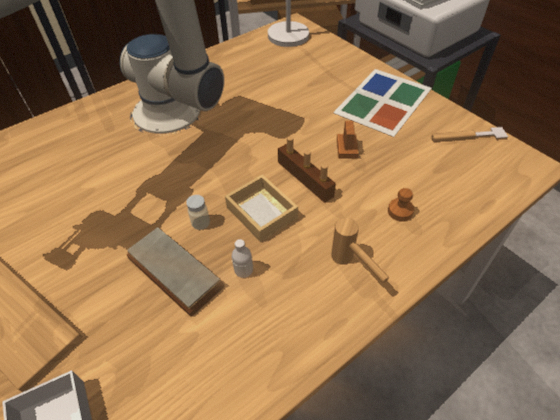

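```bash
cat > vis.py <<'E'
import numpy as np, cv2
def cloud(c):
    z=c["z_map"]; v,u=np.nonzero(z>0); d=z[v,u]
    P=np.c_[(u-c["cx"])/c["fx"]*d,(v-c["cy"])/c["fy"]*d,d,np.ones(len(d))]@c["T"].T
    return P[:,:3],c["color"][v,u]
def band(P,xy,r,z0,z1):
    return P[(np.hypot(P[:,0]-xy[0],P[:,1]-xy[1])<r)&(P[:,2]>z0)&(P[:,2]<z1)]
def rect(p):
    (cx,cy),(w,h),a=cv2.minAreaRect(p[:,:2].astype(np.float32))
    if w<h: w,h,a=h,w,a+90
    return np.round([cx,cy,w,h,(a+90)%180-90,np.median(p[:,2]),len(p)],1).tolist()
E
python3 - <<'E'
import pickle; from vis import *
d=pickle.load(open("d0.pkl","rb"))
for n in d:
    P,_=cloud(d[n]); print(n)
    t=P[(P[:,2]<6)&(abs(P[:,0]-520)<250)&(abs(P[:,1])<300)]; print("table",np.percentile(t[:,2],[5,50,95]).round(1))
    for nm,xy,r,z0,z1 in[("block base",(490,315),75,12,30),("block handle",(490,315),75,70,95),("block handle all",(490,315),75,30,95),
      ("board plate",(549,-275),140,28,42),("board",(549,-275),140,10,42),("tray rim",(530,-12),105,39,50),("tray",(530,-12),105,20,50),("card",(530,-12),40,6,14),
      ("rest",(515,145),120,48,62),("restpins",(515,145),120,90,115),("jar",(460,-155),45,20,100),("bottle",(640,-152),45,20,125),("mallet",(745,52),90,105,125),("mallet all",(763,52),150,50,125),("round",(744,255),60,10,90)]:
        p=band(P,xy,r,z0,z1)
        if len(p)>5: print(nm,rect(p))
E
```

```text
scene
table [-2.1  0.6  3.3]
block base [494.9, 322.9, 88.7, 56.4, -40.0, 22.0, 289.0]
block handle [495.8, 322.3, 62.6, 23.7, -39.4, 81.8, 153.0]
block handle all [495.7, 321.9, 62.9, 24.4, -39.0, 74.1, 276.0]
board plate [542.3, -236.4, 223.4, 184.6, 8.0, 36.6, 3459.0]
board [543.9, -237.9, 229.7, 189.1, 8.7, 36.2, 4141.0]
tray rim [530.9, -15.4, 149.6, 122.9, 0.5, 44.9, 703.0]
tray [530.9, -15.4, 149.7, 122.9, 0.6, 40.2, 1321.0]
card [530.6, -12.5, 79.2, 76.6, 43.2, 10.3, 576.0]
rest [512.1, 101.7, 202.2, 130.9, 0.7, 55.1, 663.0]
restpins [513.0, 148.3, 155.7, 19.4, -0.1, 102.3, 153.0]
jar [463.8, -158.1, 45.8, 45.4, 17.0, 66.0, 537.0]
bottle [650.4, -156.4, 44.3, 33.3, 61.8, 71.2, 547.0]
mallet [758.9, 51.0, 52.2, 49.9, -41.4, 115.0, 405.0]
mallet all [811.3, 39.8, 160.2, 52.8, -13.0, 85.1, 1127.0]
round [755.8, 257.9, 63.4, 60.2, 26.2, 27.3, 581.0]
top
table [-3.6  0.2  3.9]
block base [494.3, 324.4, 84.2, 56.9, -39.6, 22.2, 452.0]
block handle [494.2, 324.3, 60.9, 24.7, -40.2, 82.0, 312.0]
block handle all [489.6, 318.9, 60.9, 39.0, -40.2, 80.3, 431.0]
board plate [544.0, -249.9, 219.9, 150.2, 10.2, 36.0, 3582.0]
board [550.1, -249.8, 242.2, 152.7, 10.0, 35.6, 4040.0]
tray rim [531.7, -15.3, 145.1, 118.7, 0.5, 45.0, 747.0]
tray [531.7, -15.3, 145.1, 118.7, 0.5, 44.7, 832.0]
card [530.5, -12.8, 77.2, 77.0, -89.8, 10.1, 779.0]
rest [510.7, 103.3, 198.0, 128.7, 0.4, 54.9, 1163.0]
restpins [512.8, 149.2, 149.5, 17.1, 0.4, 104.1, 165.0]
jar [461.2, -153.1, 43.9, 43.4, 90.0, 83.9, 383.0]
bottle [643.7, -150.5, 42.7, 42.4, -0.0, 75.9, 336.0]
mallet [758.1, 53.1, 49.7, 49.5, -89.4, 115.1, 411.0]
mallet all [812.6, 54.2, 161.0, 49.7, 1.3, 100.9, 841.0]
round [751.8, 260.4, 62.3, 58.4, -41.7, 26.4, 549.0]
```

```bash
cat > arm.py <<'E'
from bench import robot, readout, optics, ticket
import numpy as np
def q(deg): a=np.radians(deg)/2; return [np.cos(a),np.sin(a),0,0]
def st(tag=""):
    s=readout.observe(); print(tag,"t",round(s["t"],2),"pos",s["eef_pos"].round(1),"rot",s["tcp_rot"].round(4),"F",s["wrist_force"].round(2),"M",s["torque"].round(2),"w",round(s["width"],1),"g",round(s["grasp_force"],1),"q6",s["q"][5].round(2)); return s
E
python3 - <<'E'
import pickle; from vis import *; from arm import *
d=pickle.load(open("d0.pkl","rb"))
for n in d:
    P,_=cloud(d[n]); P=P[P[:,1]<-188]
    for z0,z1 in((31,42),(10,42)): print(n,rect(band(P,(549,-275),140,z0,z1)))
B=[495,323]
for p,a in(([*B,200],140),([*B,37],140),([490,-285,210],190),([490,-285,68],190),([610,-265,68],190),([531,-15,210],180.5),([531,-15,53],180.5)):
    j=robot.solve_ik(p,q(a)); print(p,None if j is None else np.round(j,2))
robot.move_to([*B,170],q(140)); st("above")
for n in("top","scene"):
    P,_=cloud(optics.capture(n)); p=band(P,B,75,12,30); p2=band(P,B,75,74,90)
    print(n,len(p)>5 and rect(p),len(p2)>5 and rect(p2))
E
```

```text
scene [548.5, -280.0, 222.4, 91.5, 9.6, 36.7, 3346.0]
scene [550.0, -280.4, 230.6, 100.4, 9.8, 36.3, 4008.0]
top [549.1, -278.7, 219.8, 91.5, 9.8, 36.0, 3521.0]
top [554.8, -276.2, 242.2, 99.1, 10.0, 35.6, 4037.0]
[495, 323, 200] [ 0.52  0.06  1.3  -0.    1.78 -0.35]
[495, 323, 37] [ 0.52  0.11  1.54 -0.    1.49 -0.35]
[490, -285, 210] [-0.59 -0.    1.35 -0.    1.79 -2.33]
[490, -285, 68] [-0.59  0.03  1.57 -0.    1.54 -2.33]
[610, -265, 68] [-0.46  0.29  1.28 -0.    1.57 -2.21]
[531, -15, 210] [-0.09 -0.1   1.44 -0.    1.8  -1.67]
[531, -15, 53] [-0.09 -0.06  1.68 -0.    1.52 -1.67]
above t 4.08 pos [495.4 322.3 170. ] rot [ 3.426e-01  9.395e-01 -1.000e-04  1.000e-04] F [-0.31 -0.84  0.52] M [-0.03 -0.13  0.06] w 87.7 g 0.0 q6 -0.35
top [506.7, 313.9, 57.1, 51.8, 51.1, 22.1, 289.0] [501.5, 317.9, 41.7, 24.7, -38.6, 81.9, 145.0]
scene [494.3, 323.7, 90.4, 56.3, -39.3, 22.0, 297.0] [496.3, 321.7, 62.8, 23.4, -39.8, 81.8, 138.0]
```

Run:
```python
from arm import *
robot.move_straight([495.2,323,37],q(140.2),speed=120); st("down")
robot.move_gripper(10); st("grip")
robot.move_straight([495.2,323,210],speed=150); st("up")
robot.wait(.3); st("still")
import cv2
from vis import *
c=optics.capture("scene"); cv2.imwrite("pics/lift.png",cv2.resize(c["color"][60:260,230:480],None,fx=2.5,fy=2.5))
```

```text
down t 5.43 pos [495.8 323.3  38.1] rot [3.404e-01 9.403e-01 7.000e-04 6.000e-04] F [-0.11 -0.29  0.59] M [-0.01 -0.12  0.01] w 87.7 g 0.0 q6 -0.36
grip t 6.43 pos [495.2 322.9  37. ] rot [ 3.404e-01  9.403e-01 -1.000e-04 -0.000e+00] F [-0.55 -1.06  0.55] M [-0.03 -0.08  0.02] w 23.9 g 30.0 q6 -0.36
up t 7.73 pos [494.8 322.8 208.5] rot [ 3.404e-01  9.403e-01 -9.000e-04 -8.000e-04] F [-0.38  0.06 -2.77] M [ 0.03 -0.1  -0.  ] w 24.0 g 30.0 q6 -0.36
still t 8.03 pos [495.1 322.9 209.5] rot [ 3.404e-01  9.403e-01 -3.000e-04 -3.000e-04] F [-0.09 -0.55 -2.64] M [-0.03 -0.17  0.02] w 24.1 g 30.0 q6 -0.36
```

View pics/lift.png

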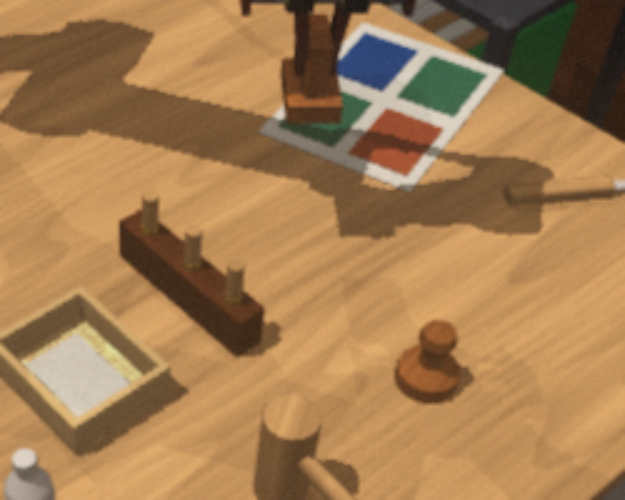

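The lifted block hangs level in the gripper (crop about (312,95)), clear of the tool rest. Next is the stroke.

Run:
```python
from arm import *
C=np.array([549,-279.4]); a=np.radians(9.7); ux=np.array([np.cos(a),np.sin(a)])
P=lambda s,z:[*(C+s*ux),z]
robot.move_straight(P(-62,210),q(189.7),speed=220)
robot.move_straight(P(-62,82),speed=150); robot.wait(.4); f0=st("pre")["wrist_force"][2]
z=74.5
for _ in range(8):
    robot.move_straight(P(-62,z),speed=20); robot.wait(.25); s=st(f"z{z:.1f}"); d=s["wrist_force"][2]-f0
    if d>3: break
    z-=1.5 if d<1.5 else .7
x=-62
for x in(-30,0,30,62):
    robot.move_straight(P(x,z),speed=40); d=st(f"x{x} z{z:.1f}")["wrist_force"][2]-f0
    z+=float(np.clip((d-4)*.6,-1.5,1.5))*(abs(d-4)>1.2)
s=readout.observe(); robot.move_straight([*s["eef_pos"][:2],110],speed=60); robot.move_straight([*s["eef_pos"][:2],210],speed=150); st("end")
```

```text
pre t 12.42 pos [ 488.  -289.9   82.3] rot [-8.450e-02  9.964e-01 -2.000e-04  2.000e-04] F [ 0.03  0.15 -1.63] M [ 0.06 -0.11 -0.02] w 24.0 g 30.0 q6 -2.34
z74.5 t 13.19 pos [ 488.  -289.9   74.7] rot [-8.460e-02  9.964e-01 -1.000e-04  1.000e-04] F [ 1.04 -0.18 -2.45] M [ 0.04 -0.17 -0.02] w 24.0 g 30.0 q6 -2.34
z73.0 t 13.69 pos [ 487.8 -289.8   72.9] rot [-8.450e-02  9.964e-01  0.000e+00 -1.000e-04] F [-0.47  0.26 -1.98] M [ 0.1  -0.11 -0.  ] w 23.7 g 30.0 q6 -2.34
z71.5 t 14.19 pos [ 488.  -289.9   71.6] rot [-8.450e-02  9.964e-01 -1.000e-04  1.000e-04] F [ 0.08 -0.81 -0.5 ] M [ 0.05 -0.14  0.01] w 23.9 g 30.0 q6 -2.34
z70.0 t 14.69 pos [ 488.  -289.9   70.1] rot [-8.450e-02  9.964e-01 -1.000e-04  1.000e-04] F [-0.58 -0.43  0.06] M [ 0.06 -0.19  0.04] w 23.7 g 30.0 q6 -2.34
z69.3 t 15.19 pos [ 488.  -289.9   69.4] rot [-8.450e-02  9.964e-01 -1.000e-04  1.000e-04] F [0.16 0.43 1.51] M [ 0.09 -0.21  0.03] w 23.8 g 30.0 q6 -2.34
x-30 z69.3 t 16.14 pos [ 519.9 -284.2   69.4] rot [-8.470e-02  9.964e-01  1.000e-04  6.000e-04] F [1.54 0.58 0.59] M [ 0.23 -0.17 -0.01] w 23.8 g 30.0 q6 -2.3
x0 z68.2 t 17.04 pos [ 549.5 -279.3   68.4] rot [-8.470e-02  9.964e-01 -0.000e+00  6.000e-04] F [ 0.99 -0.38  2.2 ] M [ 0.2  -0.05 -0.01] w 23.9 g 30.0 q6 -2.27
x30 z68.2 t 17.94 pos [ 579.1 -274.1   68.4] rot [-8.470e-02  9.964e-01  0.000e+00  6.000e-04] F [0.3  0.33 1.77] M [ 0.12 -0.01  0.01] w 23.8 g 30.0 q6 -2.24
x62 z68.2 t 18.89 pos [ 610.6 -268.7   68.4] rot [-8.470e-02  9.964e-01  1.000e-04  6.000e-04] F [-0.37  0.08  1.62] M [ 0.15  0.   -0.03] w 23.6 g 30.0 q6 -2.21
end t 20.56 pos [ 610.3 -268.6  208.6] rot [-8.450e-02  9.964e-01  5.000e-04 -8.000e-04] F [-0.79  0.16 -2.23] M [ 0.03 -0.14 -0.04] w 23.7 g 30.0 q6 -2.21
```

Run:
```python
from arm import *; from vis import *; import pickle
robot.move_straight([531.2,-15.3,210],q(180.5),speed=200)
robot.move_straight([531.2,-15.3,110],speed=150); robot.wait(.4); s=st("hover")
d={}
for n in("scene","top"):
    c=optics.capture(n); d[n]=c; P,_=cloud(c)
    for z0,z1 in((66,99),(88,99),(60,80)):
        p=band(P,(531,-15),65,z0,z1); print(n,z0,z1,len(p)>5 and rect(p))
    p=band(P,(531,-15),65,91,99)
    if len(p)>20:
        A=np.c_[p[:,:2]-[531,-15],np.ones(len(p))]; print("plane",np.linalg.lstsq(A,p[:,2],rcond=None)[0].round(4))
pickle.dump(d,open("d1.pkl","wb"))
cv2.imwrite("pics/hover.png",np.hstack([cv2.resize(d["scene"]["color"][120:270,190:340],(400,400)),cv2.resize(d["top"]["color"][190:310,220:340],(400,400))]))
```

```text
hover t 23.25 pos [531.4 -15.3 110.4] rot [-4.4e-03  1.0e+00 -0.0e+00  3.0e-04] F [ 0.5   0.02 -2.04] M [ 0.06 -0.14  0.  ] w 23.8 g 30.0 q6 -1.67
scene 66 99 [531.0, -15.6, 86.9, 57.1, 0.6, 94.8, 492.0]
scene 88 99 [531.0, -15.6, 86.9, 57.1, 0.6, 95.6, 358.0]
scene 60 80 [543.8, -33.8, 97.1, 44.4, 33.7, 77.3, 50.0]
plane [-1.3600e-02  1.4200e-02  9.5996e+01]
top 66 99 [491.9, -13.0, 53.9, 10.7, 84.8, 95.3, 96.0]
top 88 99 [491.9, -13.0, 53.9, 10.7, 84.8, 95.5, 87.0]
top 60 80 False
plane [-3.11000e-02  5.20000e-03  9.43481e+01]
```

View pics/hover.png

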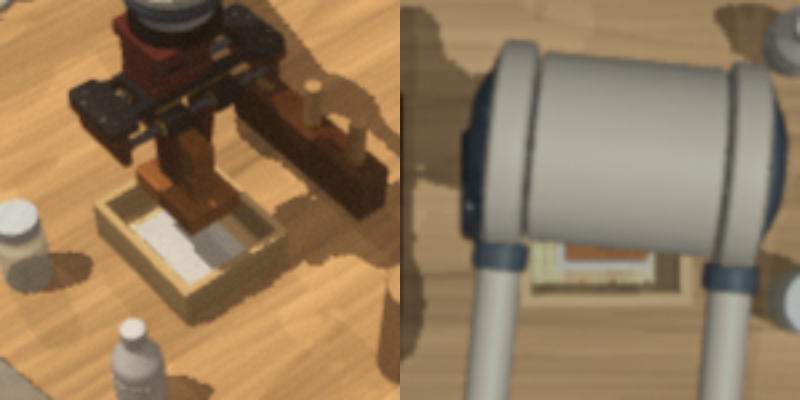

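The block, on the left at crop about (190,190), is level above the tray and clear of the rim. Both it and the tray measure (531.0, -15.5) with yaw 0.5–0.6°. Lowering it now.

Run:
```python
from arm import *; from vis import *
robot.move_straight([531.2,-15.3,53.8],q(180.5),speed=40); robot.wait(.6); s=st("low")
P,_=cloud(optics.capture("scene"))
p=band(P,(531,-15),50,33,44); print(len(p),rect(p)); p=p[abs(p[:,2]-np.median(p[:,2]))<4]
A=np.c_[p[:,:2]-[531,-15],np.ones(len(p))]; print("plane",np.linalg.lstsq(A,p[:,2],rcond=None)[0].round(4))
```

```text
low t 25.51 pos [531.2 -15.3  53.8] rot [-0.0044  1.      0.     -0.    ] F [-0.32 -0.59 -1.43] M [ 0.04 -0.16 -0.01] w 24.0 g 30.0 q6 -1.67
324 [531.7, -16.6, 85.7, 56.2, 1.5, 39.1, 324.0]
plane [ 2.5000e-03 -3.7000e-03  3.9105e+01]
```

Base top is at 39.1 mm, so the face is at about 17 mm, 7 mm above the card. It is level and centred within about 1.3 mm.

```bash
python3 -c "
from arm import *
print(ticket.job_done())"
```

```text
the job is handed in; nothing more can be done
None
```

I sanded the block along the middle of the board with an estimated 4 N of pressure, then handed the job in with it held level about 7 mm above the card, about 1 mm off centre; the judge returned no verdict.

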